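Set the length stop of the bar-cutting jig

TASK

Set the length stop on the dark steel cutting jig: slide the bright slotted stop until its pointer is level with the long white line (not the short one). Then tighten the black T-handle clamp by turning it clockwise (seen from above) until it stops, and let go.

Things in the scene. Friction and masses are not known exactly. Their poses are not given: they have to be found in the camera images.
- stop_grip (a point): Bright upright of the sliding stop, 34 mm wide (x) by 14 mm thick (y), 18 to 70 mm above the bench, on a flat slotted plate 44 mm wide. Point: its middle, 55 mm above the bench; axes are the jig's (y leads away from the robot). The pointer, a small tooth on the plate's +x edge (right side), is in line with it. It slides 105 mm along y, starts at the -y end, has 3 N friction, stays where left.
- long_line: Long white line on the dark steel base (12 mm high), beside the plate on its right side seen from the robot: 28 x 4 mm, running along +x. Origin: its end next to the plate; axes are the jig's. The stop is set when stop_grip has the same y in these axes. A like line 11 mm long, 28 mm or more away in y, is the wrong one; which comes first varies. A V rest 28 mm high stands at the base's far end.
- clamp_grip (a point): Clamp on the fixed bolt, at the robot's end of the jig, 78 to 183 mm from the upright on its -y side: a black T-handle, its bar 54 mm long (this point's x axis), 13 mm thick (y), from 36 to 58 mm above the bench. Point: middle of the bar, 47 mm above the bench, on the vertical turning axis.
- clamp (a joint): Turn of the clamp in rad, growing clockwise seen from above: 0 to 0.2 at the start (loose, bar across the slot), 1.25 at the hard stop (tight, bar in line with the slot). Friction 0.08 N m; it stays where it is left.

How it is judged:
On the way, in this order (a step that is already met when the one before it is completed fails the run):
1. the stop is set level with the long line (within 10 mm) while the clamp is still loose (y of stop_grip in the frame of long_line between -0.01 and 0.01 m and value of joint clamp below 0.5 rad), for 0.3 s.
2. the clamp is turned clockwise to its stop (value of joint clamp above 1.05 rad), for 0.2 s.
At the end, for the whole second after the job is handed in: The stop's pointer is within 10 mm of the long line along the slide, and the clamp is turned to within 0.2 rad of its hard stop (joint above 1.05 of 1.25 rad) (y of stop_grip in the frame of long_line between -0.01 and 0.01 m and value of joint clamp above 1.05 rad); the robot touches nothing.
It also fails if it takes over 61 s, if anything falls off the work surface, if the arm or the gripper's body presses on something with over 40 N, if the wrist force passes 120 N, or if a joint passes its speed limit or range.

ROBOT

A 6-joint arm with a two-finger parallel gripper is mounted at the origin on the work surface; the furniture and walls round the work are solid. World frame = base frame: x ahead of the robot, y to its left, z up, the work surface at z = 0. Lengths are in m, angles in rad, forces in N, time in s.
With the tool pointing down it reaches from about 0.275 to 0.75 m from the base axis. Payload 10.2 kg.
Tool frame: the origin (TCP) lies midway between the tips of the shut fingers; the grasp point (between the pads) lies arm.grip_point_offset behind it (arm.grip_point_offset is the distance from the TCP to the grasp point, in m); z points along the fingers, y is the line along which they close (so a half turn about z gives the same grasp; the last joint's range is limited). The gripper opens to 88 mm and grips with 3 to 60 N. Pads are 18 mm wide; open, the fingers measure 123 mm over their backs; the gripper's body (75 mm by 187 mm) begins 45 mm behind the grasp point.
Start: joints at [-0.906, 0.313, 1.498, -0, 1.331, -0.223], TCP at [0.407, -0.331, 0.239] pointing down, gripper open.
Joint ranges: [-2.94, 2.94], [-0.97, 2.17], [0.19, 2.56], [-1.23, 4.37], [0.02, 3.11], [-2.88, 2.88]. Speed limits (rad/s): [2.39, 2.39, 3.01, 3.14, 3.14, 3.14].

INTERFACE

Orientations are given as a unit quaternion [w, x, y, z].
In Python, from cell import arm gives the robot as it stands. The module is installed in compiled form; this text tells all that it offers.
- The arm moves only by the tool move_arm, never from a script. Its argument "increments" is a list of rows, each a list of 5 numbers: the shift along the tool's x, y, z normalised to -1 to 1, where 1 is 0.5 m, then the turn about the tool's z normalised to -1 to 1, where 1 is 180 degrees, then the finger opening in mm, from 0 to 88.1. In form: [[dx, dy, dz, turn, fingers], ...]. A call has exactly 8 rows; each row is the pose to reach, as a shift and turn from the pose commanded when the call began, along the tool's axes at that moment, turning the shorter way round; what a row does not reach only later rows make up. A row lasts 1/12 s, in which the tool goes at most 41.7 mm and 7.16 degrees, less where a joint would pass 70% of its speed; a pose out of reach is approached as far as the arm can. A call with a number of a shift or a turn outside -1 to 1 is refused whole. A call with a gripper value outside its range is refused whole. The fingers move at their own pace and stop on an object; the grip force is fixed at half the most. Time passes only in rows, so rows that repeat a pose let the fingers close, or fill a call up. It gives the time, the measured TCP pose, the force, the opening and the grip force at its end, in the units of the state.
- arm.get_state(): the state, without advancing time (a new reading comes with each control period).
- arm.capture(name): name is "side" or "top"; returns the picture (480x640x3 uint8, red, green, blue); there is no depth.
- arm.camera_params(name): a dict with "vfov" (degrees; the focal length in pixels is half the picture's height over the tangent of half this angle, whatever the lens; pixels are square), "cx", "cy" (the principal point, pixels), "eye" and "rotation" of the camera in the world. Camera axes: x right, y up, looking along -z (the intrinsics and any distortion apply to the point x, -y, -z); pixel columns grow to the right and rows downward; lengths in m; the calibration is good to about 2 mm. A picture is of the moment at which its call begins. camera_params takes no time and is no camera call.
- arm.job_done(): hands the job in; it is judged then, once.
The state is a dict: "time": time; "joint_positions": joint angles; "qvel": joint speeds; "joint_efforts": joint torques, N m; "position": TCP position; "tool_rot": TCP orientation; "ft_force": force on the tool from outside, world axes, zero at the start; "torque": the same for the moment, N m; "width": finger opening in m; "gripper_force": force on a finger pad.
Only numpy, scipy, OpenCV 4.12 (cv2) and the standard library are available. Lean on these libraries where they do the work, as an engineer would, in place of code of your own. Each camera call takes 0.05 s, during which the arm holds its last target. There are 200 camera calls.

## Working session

There is one attempt and no reset: what is moved stays moved. The work goes in short steps, Python scripts to look and compute and a tool call to move; the robot and the scene stay as the last step left them, time stands still between calls to the robot, and variables do not carry over. Pictures are saved under pics/ and viewed, at most 10 in all, crops included, and the job is handed in when it is done.

Besides the shell and the picture viewer there is one more tool, called after "Emit:" as a command line: name --pt "numbers of a row" for each row, then --argument value for the rest. move_arm: Moves the arm, as the interface text tells. Scaled input: -1 to 1 covers 0.5 m each way for a shift and 180 degrees each way for a turn. Its arguments: {"type":"object","properties":{"increments":{"type":"array"}},"required":["increments"]}

```bash
mkdir -p pics
python3 - <<'E'
from cell import arm
import cv2
s=arm.get_state()
for k in ("time","position","tool_rot","width"): print(k,s[k])
print(arm.grip_point_offset)
for n in ("side","top"):
    print(n,arm.camera_params(n)); cv2.imwrite(f"pics/{n}0.png",arm.capture(n)[:,:,::-1])
E
```

```text
time 0.0
position [ 0.40708127 -0.33116117  0.23820141]
tool_rot [-5.76878015e-04  9.03072926e-01  4.29486829e-01 -1.46677860e-04]
width 0.08820475867930344
0.0187
side {'vfov': 52.463221199533464, 'cx': 315.82883566701844, 'cy': 237.3520418319208, 'eye': array([0.91507041, 0.13632651, 0.80477531]), 'rotation': array([0.76672581, 0.18930934, 0.15489977, 0.59354829])}
top {'vfov': 45.56555268601003, 'cx': 318.8303088495926, 'cy': 233.82955094090627, 'eye': array([0.40176997, 0.21912742, 0.92363846]), 'rotation': array([ 0.71256472,  0.02378665, -0.05051894, -0.69938083])}
```

View pics/top0.png

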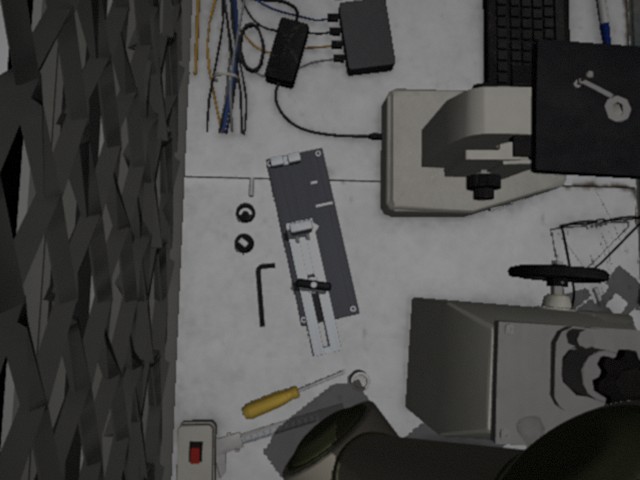

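View pics/side0.png

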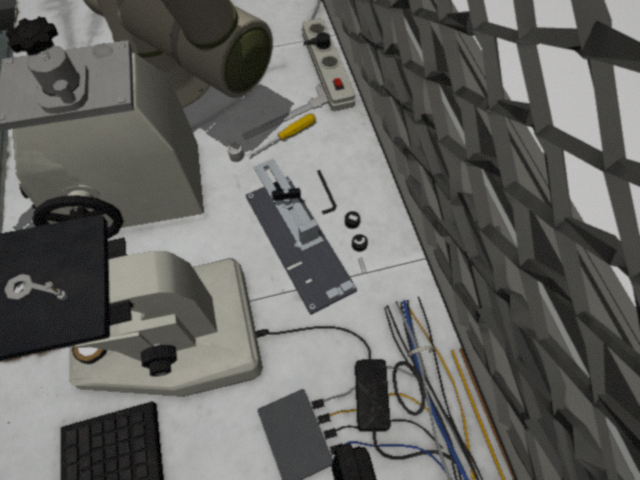

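The top view shows the jig running from about (320,350) to (290,155). The upright is near (299,228), the T-handle near (312,285), the long line at (324,204) and the short line at (313,182). I'll enlarge this and measure.

```bash
cat > h.py <<'E'
import numpy as np
from scipy.spatial.transform import Rotation as R
from cell import arm
def ray(n,u,v):
    p=arm.camera_params(n); f=240/np.tan(np.radians(p["vfov"]/2)); q=p["rotation"]
    d=R.from_quat([q[1],q[2],q[3],q[0]]).apply([(u-p["cx"])/f,-(v-p["cy"])/f,-1]); return p["eye"],d
def pt(n,u,v,z):
    e,d=ray(n,u,v); return e+d*(z-e[2])/d[2]
def two(a,b):
    (e1,d1),(e2,d2)=ray("top",*a),ray("side",*b)
    t=np.linalg.lstsq(np.c_[d1,-d2],e2-e1,rcond=None)[0]; p,q=e1+d1*t[0],e2+d2*t[1]
    return (p+q)/2,np.linalg.norm(p-q)
E
python3 - <<'E'
import cv2
from h import *
a=cv2.imread("pics/top0.png")[140:365,255:370]; b=cv2.imread("pics/side0.png")[150:320,235:365]
a=cv2.resize(a,None,fx=2.6,fy=2.6,interpolation=3); b=cv2.resize(b,None,fx=3.4,fy=3.4,interpolation=3)
c=np.zeros((600,800,3),np.uint8); c[:a.shape[0],:a.shape[1]]=a; c[:b.shape[0],310:310+b.shape[1]]=b
cv2.imwrite("pics/crop.png",np.clip(c*1.4,0,255).astype(np.uint8))
print("machine R top corner", two((387,92),(240,262)), "press box top", two((413,298),(134,100)))
E
```

```text
machine R top corner (array([0.64299274, 0.10957996, 0.26622934]), np.float64(0.013108762555677073)) press box top (array([0.40163418, 0.05343368, 0.31918638]), np.float64(0.08327430094895914))
```

View pics/crop.png

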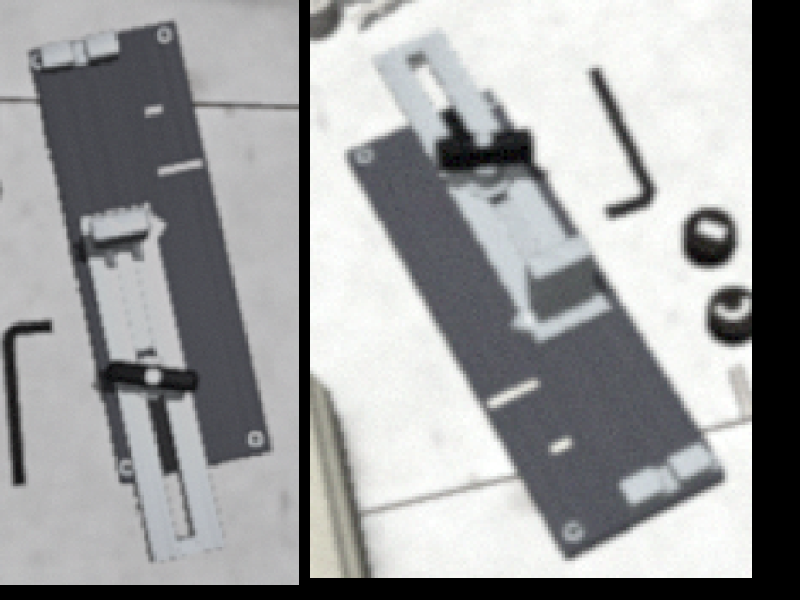

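The crop shows the upright's top at about crop (115,222), the pointer tip at (165,229) and the T-bar from (105,374) to (197,380). The long line runs from (159,172) to (203,162), and the short line at (153,111) is beyond it.

Run:
```python
from h import *
np.set_printoptions(precision=4,suppress=True)
T=lambda x,y,z:pt("top",255+x/2.6,140+y/2.6,z)
S=lambda x,y,z:pt("side",235+(x-310)/3.4,150+y/3.4,z)
e0,e1=T(270,450,.012),T(175,22,.012); yj=(e1-e0)/np.linalg.norm(e1-e0); xj=np.array([yj[1],-yj[0],0])
print("yj",yj,np.degrees(np.arctan2(yj[1],yj[0])),"len",np.linalg.norm(e1-e0))
s0,s1=S(348,153,.012),S(568,557,.012); print("side yaw",np.degrees(np.arctan2(*(s1-s0)[1::-1])),"len",np.linalg.norm(s1-s0))
P=dict(line0=T(159,172,.012),line1=T(203,162,.012),sline0=S(488,403,.012),sline1=S(538,383,.012),
 short=T(153,111,.012),ptr=T(165,229,.018),sptr=S(515,324,.018),
 upBL=T(82,218,.07),upBR=T(147,206,.07),upFR=T(147,232,.07),sup_far_r=S(528,278,.07),sup_far_l=S(590,255,.07),
 bar=T(152,376,.058),barL=T(105,374,.058),barR=T(197,380,.058),sbar=S(485,150,.058),baseFL=T(120,480,.012))
for k,p in P.items(): print(k,p,"jig x,y from line0",(p-P["line0"])@xj,(p-P["line0"])@yj)
print(two((255+153/2.6,140+376/2.6),(235+(485-310)/3.4,150+148/3.4)))
```

```text
yj [0.9735 0.2286 0.    ] 13.21460992017968 len 0.2724471275010878
side yaw 13.313876242244438 len 0.2737194726043728
line0 [0.5431 0.1905 0.012 ] jig x,y from line0 0.0 0.0
line1 [0.55   0.1632 0.012 ] jig x,y from line0 0.028111066695365266 0.0004880384146111833
sline0 [0.5472 0.1672 0.012 ] jig x,y from line0 0.023570019876540737 -0.0013451904822038131
sline1 [0.5426 0.1954 0.012 ] jig x,y from line0 -0.004929629789878921 0.0005832316194079588
short [0.5815 0.1949 0.012 ] jig x,y from line0 0.0044795799660204355 0.038316115687943623
ptr [0.5069 0.1864 0.018 ] jig x,y from line0 -0.00428461564787943 -0.03619419449943045
sptr [0.5083 0.1912 0.018 ] jig x,y from line0 -0.00868395120446005 -0.0336978020387434
upBL [0.5063 0.2363 0.07  ] jig x,y from line0 -0.053094369444553306 -0.025403072667892542
upBR [0.5141 0.1989 0.07  ] jig x,y from line0 -0.01485759377901938 -0.02636169295534729
upFR [0.4989 0.1986 0.07  ] jig x,y from line0 -0.018057631499250704 -0.041181768234669076
sup_far_r [0.5113 0.2    0.07  ] jig x,y from line0 -0.0165260917386445 -0.028815179660888632
sup_far_l [0.5063 0.2337 0.07  ] jig x,y from line0 -0.05054603063181489 -0.02597161535337508
bar [0.4162 0.1939 0.058 ] jig x,y from line0 -0.032384913361107916 -0.1227749698682899
barL [0.4169 0.2212 0.058 ] jig x,y from line0 -0.058794525900599234 -0.11587037046852004
barR [0.4143 0.1677 0.058 ] jig x,y from line0 -0.00730449801260632 -0.13057872462089337
sbar [0.4222 0.1969 0.058 ] jig x,y from line0 -0.033868125332464104 -0.11630112735801566
baseFL [0.3538 0.2109 0.012 ] jig x,y from line0 -0.06317010427631263 -0.17964773470435255
(array([0.4167, 0.1954, 0.0522]), np.float64(0.004495753960273307))
```

Run:
```python
from h import *
np.set_printoptions(precision=3,suppress=True)
for k,a,b in [("plate corner",(533,172),(107,217)),("boxtop",(497,320),(133,102)),("boxbot",(413,298),(203,213)),("wheel L",(512,271),(122,215)),("wheel R",(604,271),(36,215)),
 ("vise knob",(628,375),(35,35)),("knob2",(484,184),(158,358)),("armtop",(430,92),(243,262)),("screwdr",(247,408),(312,118))]: print(k,*two(a,b))
print(pt("top",383,212,0),pt("top",413,298,0),pt("top",185,240,0))
```

```text
plate corner [ 0.547 -0.049  0.284] 0.0046654505540415624
boxtop [0.377 0.002 0.3  ] 0.004283517641481283
boxbot [0.399 0.037 0.021] 0.003144949341875623
wheel L [ 0.439 -0.08   0.129] 0.006418233500911772
wheel R [ 0.439 -0.19   0.175] 0.0010582162291115367
vise knob [ 0.333 -0.085  0.396] 0.006723003645106055
knob2 [ 0.61  -0.113 -0.104] 0.01784547441980918
armtop [0.643 0.088 0.278] 0.04044460703864062
screwdr [0.227 0.292 0.024] 0.002120276570897603
[0.538 0.08  0.   ] [0.398 0.031 0.   ] [0.485 0.4   0.   ]
```

Emit:
move_arm --pt "0 0 -0.08 0 50" --pt "0 0 -0.16 0 50" --pt "0 0 -0.24 0 50" --pt "0 0 -0.32 0 50" --pt "0 0 -0.4 0 50" --pt "0 0 -0.48 0 50" --pt "0 0 -0.52 0 50" --pt "0 0 -0.52 0 50"

```text
time: 0.77
position: [0.4073, -0.3314, 0.5028]
tool_rot: [0.003, 0.903, 0.429, 0.001]
ft_force: [-0.1, -0.5, -0.1]
width: 0.05
gripper_force: 0.0
```

Emit:
move_arm --pt "0.07 -0.04 0 0 50" --pt "0.14 -0.08 0 0 50" --pt "0.21 -0.12 0 0 50" --pt "0.28 -0.16 0 0 50" --pt "0.35 -0.2 0 0 50" --pt "0.42 -0.24 0 0 50" --pt "0.49 -0.275 0 0 50" --pt "0.49 -0.275 0 0 50"

```text
time: 1.43
position: [0.4554, -0.0492, 0.4984]
tool_rot: [-0.001, 0.902, 0.433, 0.0]
ft_force: [0.5, 1.0, -0.2]
width: 0.0501
gripper_force: 0.0
```

Emit:
move_arm --pt "0.07 -0.04 0 -0.03 50" --pt "0.14 -0.08 0 -0.06 50" --pt "0.21 -0.12 0 -0.1 50" --pt "0.28 -0.16 0 -0.14 50" --pt "0.35 -0.2 0 -0.18 50" --pt "0.42 -0.24 0 -0.22 50" --pt "0.477 -0.267 0 -0.26 50" --pt "0.477 -0.267 0 -0.29 50"

```text
time: 2.1
position: [0.5028, 0.2188, 0.4961]
tool_rot: [-0.002, 0.618, 0.786, -0.001]
ft_force: [0.1, -0.6, -0.2]
width: 0.0501
gripper_force: 0.0
```

```bash
cat >> h.py <<'E'
def plan(x,y,z,head):
    "increments in move units from the present pose to TCP x,y,z with closing axis at heading head (deg)"
    s=arm.get_state(); q=s["tool_rot"]; M=R.from_quat([q[1],q[2],q[3],q[0]])
    d=M.inv().apply(np.array([x,y,z])-s["position"])/.5; yt=M.as_matrix()[:,1]
    h=np.degrees(np.arctan2(yt[1],yt[0])); t=(h-head+90)%180-90
    print("t",round(s["time"],2),"pos",np.round(s["position"],4),"head",round(h,1),"q",np.round(s["joint_positions"],2),"F",np.round(s["ft_force"],1),"w",round(s["width"],4),"gf",round(s["gripper_force"],1))
    print("  inc",np.round(d,4),"turn",round(t/180,4))
E
python3 -c "
from h import *
plan(.502,.215,.2,13.2)"
```

```text
t 2.1 pos [0.5028 0.2188 0.4961] head 13.7 q [ 0.2   0.37  0.76  0.    2.02 -0.04] F [ 0.1 -0.6 -0.2] w 0.0501 gf 0.0
  inc [-0.0076 -0.001   0.5922] turn 0.0028
```

Emit:
move_arm --pt "-0.007 0 0.08 0.003 50" --pt "-0.007 -0.001 0.16 0.003 50" --pt "-0.007 -0.001 0.24 0.003 50" --pt "-0.007 -0.001 0.32 0.003 50" --pt "-0.007 -0.001 0.4 0.003 50" --pt "-0.007 -0.001 0.48 0.003 50" --pt "-0.007 -0.001 0.56 0.003 50" --pt "-0.007 -0.001 0.62 0.003 50"

```text
time: 2.77
position: [0.5008, 0.2103, 0.1845]
tool_rot: [-0.001, 0.626, 0.78, -0.002]
ft_force: [-0.3, -0.1, 0.0]
width: 0.0504
gripper_force: 0.0
```

Emit:
move_arm --pt "0 0 0.08 0 50" --pt "0 0 0.16 0 50" --pt "0 0 0.18 0 50" --pt "0 0 0.18 0 50" --pt "0 0 0.18 0 50" --pt "0 0 0.18 0 50" --pt "0 0 0.18 0 50" --pt "0 0 0.18 0 50"

```text
time: 3.43
position: [0.5032, 0.2114, 0.1003]
tool_rot: [0.001, 0.626, 0.78, 0.001]
ft_force: [-1.3, -0.1, 0.3]
width: 0.0499
gripper_force: 0.0
```

Run:
```python
from h import *
import cv2
plan(.502,.215,.038,13.2)
a=arm.capture("top")[130:370,220:420,::-1]; b=arm.capture("side")[130:330,200:370,::-1]
c=np.zeros((480,800,3),np.uint8); c[:,:400]=cv2.resize(a,(400,480),interpolation=3); c[:470,400:]=cv2.resize(b,(400,470),interpolation=3)
cv2.imwrite("pics/above.png",np.clip(c*1.4,0,255).astype(np.uint8))
```

```text
t 3.43 pos [0.5032 0.2114 0.1003] head 12.5 q [ 0.18  0.5   1.61  0.    1.03 -0.04] F [-1.3 -0.1  0.3] w 0.0499 gf 0.0
  inc [ 0.0076 -0.0011  0.1247] turn -0.0037
```

View pics/above.png

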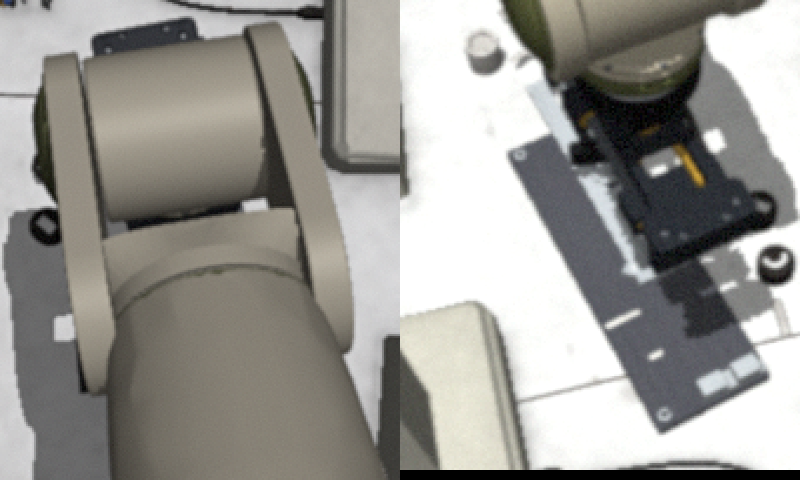

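The fingers straddle the upright in the side view, and the pointer at crop (635,270) and both lines are still visible. I'll descend and close.

Emit:
move_arm --pt "0.004 0 0.02 -0.002 50" --pt "0.007 -0.001 0.04 -0.004 50" --pt "0.007 -0.001 0.06 -0.004 50" --pt "0.007 -0.001 0.08 -0.004 50" --pt "0.007 -0.001 0.1 -0.004 50" --pt "0.007 -0.001 0.12 -0.004 50" --pt "0.007 -0.001 0.122 -0.004 50" --pt "0.007 -0.001 0.122 -0.004 50"

```text
time: 4.2
position: [0.5009, 0.2144, 0.0369]
tool_rot: [-0.0, 0.621, 0.784, -0.001]
ft_force: [0.9, 0.1, -0.0]
width: 0.0502
gripper_force: 0.0
```

Emit:
move_arm --pt "0 0 0 0 40" --pt "0 0 0 0 30" --pt "0 0 0 0 20" --pt "0 0 0 0 12" --pt "0 0 0 0 8" --pt "0 0 0 0 8" --pt "0 0 0 0 8" --pt "0 0 0 0 8"

```text
time: 4.87
position: [0.5017, 0.2146, 0.038]
tool_rot: [0.0, 0.621, 0.784, 0.001]
ft_force: [2.8, 1.4, 0.6]
width: 0.0142
gripper_force: 30.0
```

Run:
```python
from h import *
s=arm.get_state(); l0=np.array([.5431,.1905]); yj=np.array([.9735,.2286])
d=(s["position"][:2]-l0)@yj; print("stop y rel line",d)
p=s["position"][:2]-d*yj; plan(*p,s["position"][2],13.2)
```

```text
stop y rel line -0.03481059792706149
t 4.87 pos [0.5017 0.2146 0.038 ] head 13.3 q [ 0.19  0.6   1.65  0.    0.9  -0.04] F [2.8 1.4 0.6] w 0.0142 gf 30.0
  inc [-0.      0.0696  0.0001] turn 0.0003
```

Emit:
move_arm --pt "0 0.012 0 0 8" --pt "0 0.024 0 0 8" --pt "0 0.036 0 0 8" --pt "0 0.048 0 0 8" --pt "0 0.06 0 0 8" --pt "0 0.07 0 0 8" --pt "0 0.07 0 0 8" --pt "0 0.07 0 0 8"

```text
time: 5.53
position: [0.5362, 0.2229, 0.038]
tool_rot: [0.001, 0.621, 0.784, 0.001]
ft_force: [2.0, 1.7, 2.1]
width: 0.0138
gripper_force: 30.0
```

Run:
```python
from h import *
import cv2
s=arm.get_state(); l0=np.array([.5431,.1905]); yj=np.array([.9735,.2286]); print((s["position"][:2]-l0)@yj)
plan(*s["position"],13.2)
b=arm.capture("side")[190:320,230:360,::-1]
cv2.imwrite("pics/slid.png",np.clip(cv2.resize(b,(585,585),interpolation=3)*1.4,0,255).astype(np.uint8))
```

```text
0.0006983843591936752
t 5.53 pos [0.5362 0.2229 0.038 ] head 13.2 q [ 0.19  0.66  1.54  0.    0.95 -0.04] F [2.  1.7 2.1] w 0.0138 gf 30.0
  inc [0. 0. 0.] turn 0.0002
```

View pics/slid.png

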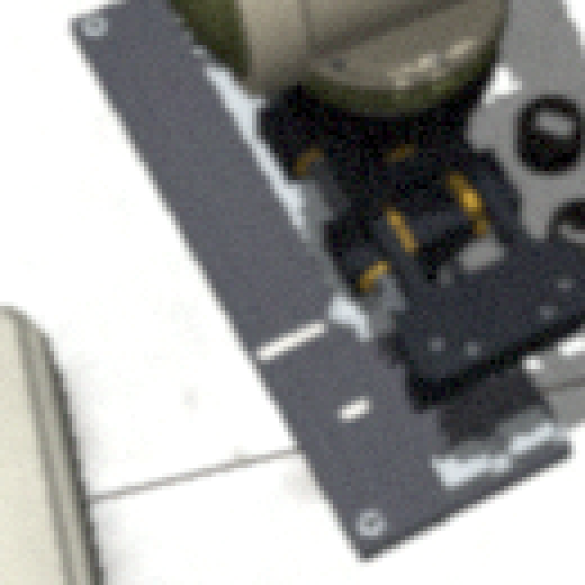

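The pointer at about (335,315) now meets the long line's inner end at (325,328), so the stop is set. I'll release it and go up.

Emit:
move_arm --pt "0 0 0 0 30" --pt "0 0 0 0 50" --pt "0 0 0 0 50" --pt "0 0 0 0 50" --pt "0 0 -0.06 0 50" --pt "0 0 -0.12 0 50" --pt "0 0 -0.18 0 50" --pt "0 0 -0.18 0 50"

```text
time: 6.25
position: [0.5374, 0.223, 0.1333]
tool_rot: [0.003, 0.621, 0.784, 0.003]
ft_force: [0.5, 0.7, 1.7]
width: 0.0497
gripper_force: 0.0
```

```bash
python3 -c "
from h import *
plan(.4185,.1955,.032,2)"
```

```text
t 6.25 pos [0.5374 0.223  0.1333] head 13.3 q [ 0.19  0.53  1.47 -0.    1.14 -0.04] F [0.5 0.7 1.7] w 0.0497 gf 0.0
  inc [ 0.0011 -0.246   0.2005] turn 0.0625
```

Emit:
move_arm --pt "0 -0.05 0 0.01 50" --pt "0.001 -0.1 0 0.02 50" --pt "0.001 -0.15 0 0.03 50" --pt "0.001 -0.2 0 0.045 50" --pt "0.001 -0.245 0 0.062 50" --pt "0.001 -0.245 0 0.062 50" --pt "0.001 -0.245 0 0.062 50" --pt "0.001 -0.245 0 0.062 50"

```text
time: 6.92
position: [0.4167, 0.195, 0.1277]
tool_rot: [0.0, 0.694, 0.72, 0.0]
ft_force: [0.2, -0.6, -0.4]
width: 0.0498
gripper_force: 0.0
```

Run:
```python
from h import *
import cv2
plan(.4185,.1955,.032,2)
b=arm.capture("side")[130:310,220:370,::-1]
cv2.imwrite("pics/clamp.png",np.clip(cv2.resize(b,(500,600),interpolation=3)*1.5,0,255).astype(np.uint8))
```

```text
t 6.92 pos [0.4167 0.195  0.1277] head 2.1 q [ 0.18  0.3   1.83 -0.    1.01  0.15] F [ 0.2 -0.6 -0.4] w 0.0498 gf 0.0
  inc [0.0008 0.0036 0.1914] turn 0.0007
```

View pics/clamp.png

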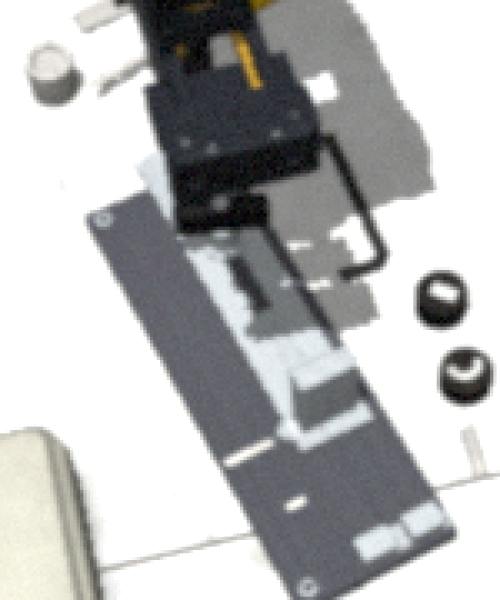

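The pointer tip at (283,435) lies on the extension of the long line (inner end at (272,442)), and the gripper is above the T-bar at (225,215). I'll descend and grip.

Emit:
move_arm --pt "0 0.003 0.03 0 50" --pt "0 0.003 0.06 0 50" --pt "0 0.003 0.09 0 50" --pt "0 0.003 0.12 0 50" --pt "0 0.003 0.15 0 50" --pt "0 0.003 0.175 0 50" --pt "0 0.003 0.19 0 50" --pt "0 0.003 0.19 0 50"

```text
time: 7.63
position: [0.4172, 0.1949, 0.0313]
tool_rot: [-0.001, 0.694, 0.72, -0.001]
ft_force: [0.3, 0.0, -0.9]
width: 0.05
gripper_force: 0.0
```

Emit:
move_arm --pt "0 0 0 0 40" --pt "0 0 0 0 30" --pt "0 0 0 0 22" --pt "0 0 0 0 16" --pt "0 0 0 0 8" --pt "0 0 0 0 8" --pt "0 0 0 0 8" --pt "0 0 0 0 8"

```text
time: 8.3
position: [0.4165, 0.195, 0.0329]
tool_rot: [-0.001, 0.694, 0.72, -0.001]
ft_force: [-5.1, -0.1, 5.4]
width: 0.0159
gripper_force: 30.0
```

```bash
python3 -c "
from h import *
plan(.4185,.1955,.032,-58.4)
print(arm.get_state()['torque'])"
```

```text
t 8.3 pos [0.4165 0.195  0.0329] head 2.1 q [0.18 0.47 1.91 0.   0.77 0.15] F [-5.1 -0.1  5.4] w 0.0159 gf 30.0
  inc [0.0009 0.0041 0.0019] turn 0.3361
[-0.03821172  0.90676427  0.04180383]
```

Emit:
move_arm --pt "0 -0.001 0 0.025 8" --pt "0 -0.002 0 0.05 8" --pt "0 -0.002 0 0.075 8" --pt "0 -0.002 0 0.1 8" --pt "0 -0.002 0 0.125 8" --pt "0 -0.002 0 0.15 8" --pt "0 -0.002 0 0.175 8" --pt "0 -0.002 0 0.175 8"

```text
time: 8.97
position: [0.4164, 0.195, 0.033]
tool_rot: [-0.0, 0.864, 0.503, 0.0]
ft_force: [-1.0, -0.5, 3.5]
width: 0.0158
gripper_force: 30.0
```

```bash
python3 -c "
from h import *
plan(.4165,.195,.033,-58.4)
print(arm.get_state()['torque'])"
```

```text
t 8.97 pos [0.4164 0.195  0.033 ] head -29.6 q [0.18 0.46 1.91 0.   0.77 0.7 ] F [-1.  -0.5  3.5] w 0.0158 gf 30.0
  inc [0.0001 0.0002 0.    ] turn 0.1602
[0.01274149 0.37480619 0.00786757]
```

Emit:
move_arm --pt "0 0 0 0.025 8" --pt "0 0 0 0.05 8" --pt "0 0 0 0.075 8" --pt "0 0 0 0.1 8" --pt "0 0 0 0.12 8" --pt "0 0 0 0.14 8" --pt "0 0 0 0.15 8" --pt "0 0 0 0.15 8"

```text
time: 9.63
position: [0.4163, 0.195, 0.033]
tool_rot: [-0.0, 0.957, 0.29, -0.0]
ft_force: [-2.1, 0.3, 4.9]
width: 0.0161
gripper_force: 30.0
```

```bash
python3 -c "
from h import *
plan(.4165,.195,.033,-58.4)
print(arm.get_state()['torque'])"
```

```text
t 9.63 pos [0.4163 0.195  0.033 ] head -56.3 q [0.18 0.46 1.91 0.   0.77 1.17] F [-2.1  0.3  4.9] w 0.0161 gf 30.0
  inc [ 0.0003  0.0003 -0.    ] turn 0.0115
[0.15367768 0.50255438 0.03054733]
```

Emit:
move_arm --pt "0 0 0 0.008 8" --pt "0 0 0 0.016 8" --pt "0 0 0 0.022 8" --pt "0 0 0 0.028 8" --pt "0 0 0 0.034 8" --pt "0 0 0 0.034 8" --pt "0 0 0 0.034 8" --pt "0 0 0 0.034 8"

```text
time: 10.3
position: [0.4163, 0.1951, 0.033]
tool_rot: [-0.0, 0.971, 0.239, -0.0]
ft_force: [-3.7, 0.6, 5.9]
width: 0.0158
gripper_force: 30.0
```

```bash
python3 -c "
from h import *
plan(.4165,.195,.033,-58.4)
print(arm.get_state()['torque'])"
```

```text
t 10.3 pos [0.4163 0.1951 0.033 ] head -62.4 q [0.18 0.46 1.91 0.   0.77 1.27] F [-3.7  0.6  5.9] w 0.0158 gf 30.0
  inc [ 0.0003  0.0003 -0.0001] turn -0.0221
[0.13614688 0.55233969 0.04515933]
```

Emit:
move_arm --pt "0 0 0 0.008 8" --pt "0 0 0 0.016 8" --pt "0 0 0 0.024 8" --pt "0 0 0 0.032 8" --pt "0 0 0 0.04 8" --pt "0 0 0 0.045 8" --pt "0 0 0 0.045 8" --pt "0 0 0 0.045 8"

```text
time: 10.97
position: [0.4163, 0.1951, 0.033]
tool_rot: [-0.0, 0.985, 0.17, -0.0]
ft_force: [-3.5, 0.5, 5.4]
width: 0.0158
gripper_force: 30.0
```

Run:
```python
from h import *
import cv2
plan(.4165,.195,.033,-58.4)
print(arm.get_state()['torque'])
b=arm.capture("side")[130:310,220:370,::-1]
cv2.imwrite("pics/turned.png",np.clip(cv2.resize(b,(500,600),interpolation=3)*1.7,0,255).astype(np.uint8))
```

```text
t 10.97 pos [0.4163 0.1951 0.033 ] head -70.5 q [0.18 0.46 1.91 0.   0.77 1.41] F [-3.5  0.5  5.4] w 0.0158 gf 30.0
  inc [ 0.0004  0.0002 -0.0001] turn -0.067
[0.22934655 0.52400387 0.18802363]
```

View pics/turned.png

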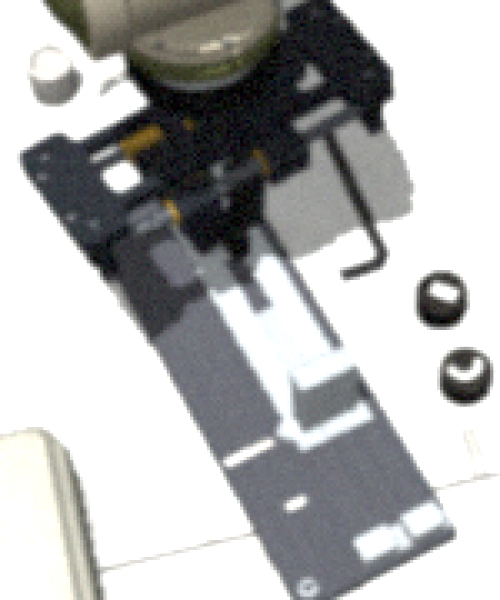

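The bar now lies in line with the slot, with its end at about (240,245). The moment has risen past the friction to 0.19 N m, so it is on its stop. The pointer is still level with the line. I'll release, lift and check.

Emit:
move_arm --pt "0 0 0 0 30" --pt "0 0 0 0 50" --pt "0 0 0 0 50" --pt "0 0 0 0 50" --pt "0 0 -0.06 0 50" --pt "0 0 -0.12 0 50" --pt "0 0 -0.18 0 50" --pt "0 0 -0.26 0 50"

```text
time: 11.68
position: [0.4155, 0.1947, 0.1629]
tool_rot: [0.0, 0.986, 0.168, -0.002]
ft_force: [0.7, -0.7, -0.3]
width: 0.0502
gripper_force: 0.0
```

Emit:
move_arm --pt "0 0 -0.08 0 50" --pt "0 0 -0.16 0 50" --pt "0 0 -0.24 0 50" --pt "0 0 -0.32 0 50" --pt "0 0 -0.4 0 50" --pt "0 0 -0.48 0 50" --pt "0 0 -0.5 0 50" --pt "0 0 -0.5 0 50"

```text
time: 12.35
position: [0.4169, 0.195, 0.4154]
tool_rot: [-0.0, 0.986, 0.168, 0.003]
ft_force: [0.5, 0.4, -1.2]
width: 0.0499
gripper_force: 0.0
```

Run:
```python
from h import *
import cv2
plan(.4165,.195,.033,-58.4)
b=arm.capture("side")[130:310,220:370,::-1]
cv2.imwrite("pics/final.png",np.clip(cv2.resize(b,(500,600),interpolation=3)*1.5,0,255).astype(np.uint8))
```

```text
t 12.35 pos [0.4169 0.195  0.4154] head -70.6 q [ 0.18  0.1   1.31 -0.    1.73  1.41] F [ 0.5  0.4 -1.2] w 0.0499 gf 0.0
  inc [-0.0051 -0.001   0.7648] turn -0.0679
```

View pics/final.png

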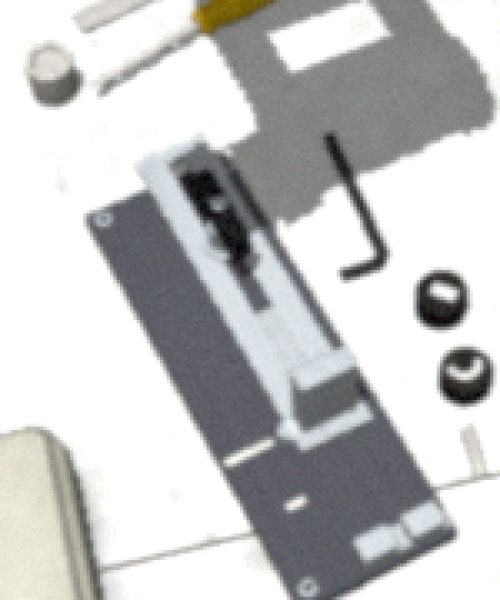

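The bar runs from about (197,178) to (234,242) in line with the slot, and the pointer at (283,435) is still level with the long line. I'll check the angle and hand in.

Run:
```python
from h import *
P=lambda x,y:pt("side",220+x*.3,130+y*.3,.058)
d=P(197,178)-P(234,242); print(np.linalg.norm(d)); h=np.degrees(np.arctan2(d[1],d[0]))
ang=np.radians((-76.8-h)%180); print(ang)
if .95<ang<1.75: print(arm.job_done())
```

```text
0.04745716347515309
1.5774652647255492
the job is handed in; nothing more can be done
None
```

The stop's pointer is level with the long white line, the clamp is turned clockwise to its hard stop and released, and the job was handed in at about 12.4 s; no verdict came back. My last picture-based bar angle read 1.58 rad, past the 1.25 rad stop, so it was too rough to confirm the angle. I relied on the turning moment rising to 0.19 N m and the bar lying in line with the slot.

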